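Pack an ignition coil into a part-filled bin and close it

ROBOT

A 6-joint arm with a two-finger parallel gripper is mounted at the origin on the work surface. World frame = base frame: x ahead of the robot, y to its left, z up, the work surface at z = 0. Lengths are in m, angles in rad, forces in N, time in s.
With the tool pointing down it reaches from about 0.375 to 0.975 m from the base axis. Payload 3.8 kg.
Tool frame: the origin (TCP) lies at the very end of the fingers, on their centre line; the grasp point (between the pads) lies manip.hold_point_z behind it (manip.hold_point_z is the distance from the TCP to the grasp point, in m); y points along the fingers, z is the direction in which the jaws open and shut, and the axes are right-handed (so a half turn about y gives the same grasp; the last joint's range is limited). The gripper opens to 88 mm and grips with 3 to 60 N. Pads are 18 mm wide; open, the fingers measure 123 mm over their backs; the gripper's body (75 mm by 187 mm) begins 45 mm behind the grasp point.
Start: joints at [-1.24, 0.264, 1.604, -0, 1.274, -0.037], TCP at [0.243, -0.63, 0.239] pointing down, gripper open.
Joint ranges: [-2.63, 2.63], [-0.94, 2.18], [0.31, 2.57], [-1.31, 4.45], [0, 2.66], [-2.55, 2.55]. Speed limits (rad/s): [2.57, 2.57, 3.14, 3.14, 3.14, 3.14].

INTERFACE

Orientations are given as a unit quaternion [w, x, y, z].
In Python, from cell import manip, imaging gives the robot as it stands.
- The arm moves only by the shell command python3 -m jog 'ROWS' [FORCE]. ROWS is JSON, a list of rows, each a list of 7 numbers: the turn, a rotation vector about the tool's x, y, z in rad, then the shift along the tool's x, y, z in m, then the finger opening in m, from 0 to 0.0881. A call has 1 to 20 rows; each row is the pose to reach, as a shift and turn from the pose commanded when the call began, along the tool's axes at that moment; what a row does not reach only later rows make up. A row lasts 1/12 s, in which the tool goes at most 41.7 mm and 7.16 degrees, less where a joint would pass 70% of its speed; a pose out of reach is approached as far as the arm can. A call with a gripper value outside its range is refused whole. The fingers move at their own pace and stop on an object; FORCE is the grip in N (left out, the last holds). Time passes only in rows, so rows that repeat a pose let the fingers close. It gives the time, the measured TCP pose, the force and the opening at its end, in the units of the state.
- manip.sense(): the state, without advancing time (a new reading comes with each control period).
- imaging.camera(name): name is "side" or "top"; returns (picture, depth): 480x640x3 uint8, blue, green, red; 480x640 float32, m along the optical axis (not along the pixel's ray), 0 where there is no reading.
- imaging.camera_info(name): a dict with "camera_matrix" (3x3 intrinsics, pixels), "world_from_camera" (4x4, takes a point from camera to world coordinates). Camera axes: x right, y down, z forward; pixel columns grow to the right and rows downward; lengths in m; the calibration is good to about 2 mm. A picture is of the moment at which its call begins. camera_info takes no time and is no camera call.
- manip.finish_job(): hands the job in, once; it reports no verdict.
The state is a dict: "clock": time; "joints": joint angles; "dq": joint speeds; "joint_torque": joint torques, N m; "ee_pos": TCP position; "orientation": TCP orientation; "force": force on the tool from outside, world axes, zero at the start; "wrist_torque": the same for the moment, N m; "grip_width": finger opening in m.
Only numpy, scipy, OpenCV 4.12 (cv2) and the standard library are available. Lean on these libraries where they do the work, as an engineer would, in place of code of your own. Each camera call takes 0.05 s, during which the arm holds its last target.

TASK

Take the ignition coil with the orange cap out of the slotted rack, stand it on the rubber mat and let go, then take it again (in the bin only its broad faces leave room for fingers) and lower it upright into the grey packing bin, keeping hold until you feel it rest on whatever is already packed in there; set it down gently, without dropping it or pressing hard, and let go. Then put the blue lid fully down on the bin, and leave the other two coils, the bottle and the carton where they stand.

Things in the scene. Friction and masses are not known exactly. Their poses are not given: they have to be found in the camera images.
- coil: Ignition coil to pack: black upright block 56 (its x) x 32 (its y) x 88 mm high, top 14 mm an orange cap, with two brass studs 4 mm high on top (92 mm in all), about 0.3 kg. Origin: centre of its underside, z up. Broad faces look along +-y, 32 mm apart; narrow faces along +-x, 56 mm apart. Starts upright in one of the rack's three slots, where only the narrow faces can be grasped.
- rack: Blue fixed slotted rack with orange lips, 80 (x) x 150 mm (y). Origin: centre of its underside. Floor 8 mm thick, slots at y = -44, 0, 44 mm, 38 mm wide, between dividers 36 mm long in x that reach 70 mm above the table. Coils stand on its floor, their x along the rack's x, 12 mm apart. Lift a coil straight up 65 mm or more to clear the dividers.
- mat: Black rubber mat fixed on the table, 120 by 120 mm, 4 mm thick. Origin at the centre of its underside.
- bin: Grey fixed opaque packing bin with a yellow band, open on top: outside 72 (x) x 100 (y) x 160 mm high, walls 4 mm. Origin: centre of its underside, z up. Inside lies a cardboard board on springy packing, its top anywhere from 37 to 63 mm above the table (not told); it gives about 1 mm per 1.2 N, at most 10 mm.
- bin_rim (a point): Centre of the bin's mouth, at rim height, 160 mm above the table; axes as the bin. The mouth is 64 (x) x 92 mm (y). The coil goes in with its broad faces towards the bin's +-y, leaving 30 mm beside each broad face for a finger and only 4 mm beside each narrow face, so fingers around it in there can open to only about 50 mm. The coil's top ends 5 to 31 mm below the rim.
- lid: Blue loose lid, 84 (x) x 112 mm (y), 0.18 kg, lying skirt down. Origin: centre of the skirt's lower edge, z up. Skirt 10 mm deep, fits outside the bin with 3 mm to spare each side, long side along the bin's y, either way round. Plate top 14 mm above the origin; black bar handle 14 mm wide (x), 44 mm long (y), from 14 to 48 mm above the origin. Fully down, its origin is 150 mm above the table.
- coil_green: Bystander: same coil with a green cap, standing in another slot of the rack. Origin at the centre of its underside.
- coil_white: Bystander: same coil with a white cap, standing in another slot of the rack. Origin at the centre of its underside.
- bottle: Bystander: white plastic bottle with red cap, 48 mm across and 110 mm high, standing on the table. Origin at the centre of its underside.
- carton: Bystander: cardboard carton 60 by 90 by 45 mm high. Origin at the centre of its underside.

How it is judged:
On the way, in this order (a step that is already met when the one before it is completed fails the run):
1. the coil stands upright on the mat, let go (horizontal distance between coil and mat below 0.06 m and angle between coil's own z axis and vertical below 0.1 rad and contact force between coil and mat above 1 N and contact force between the fingers and coil below 0.1 N and linear speed of coil below 0.02 m/s), for 0.2 s.
2. the coil, still held, rests on the filling inside the bin (x of coil in the frame of bin between -0.02 and 0.02 m and y of coil in the frame of bin between -0.045 and 0.045 m and z of coil in the frame of bin below 0.068 m and contact force between coil and bin above 1 N and contact force between the fingers and coil above 1 N and linear speed of coil below 0.05 m/s), for 0.1 s.
At the end, for the whole second after the job is handed in: The orange-capped coil stands upright (0.12 rad) at rest in the bin on its filling (underside under 68 mm above the bin's underside); the lid is at rest fully down on the bin: seated height within 3 mm, level within 0.035 rad, centred within 7 mm, turned with the bin within 0.12 rad (x of coil in the frame of bin between -0.02 and 0.02 m and y of coil in the frame of bin between -0.045 and 0.045 m and z of coil in the frame of bin below 0.068 m and angle between coil's own z axis and vertical below 0.12 rad and linear speed of each of coil, lid below 0.02 m/s and z of lid in the frame of bin between 0.146 and 0.153 m and horizontal distance between lid and bin below 0.007 m and angle between lid's own z axis and vertical below 0.035 rad and angle between the y axis of lid and the y axis of bin, either way round below 0.12 rad); the robot touches nothing.
It fails at once if the coil is pressed or knocked against the bin or its filling with more than 20 N (contact force between coil and bin above 20 N).
It fails at once if the coil is dropped into the bin (faster than 0.35 m/s inside it) (x of coil in the frame of bin between -0.02 and 0.02 m and y of coil in the frame of bin between -0.045 and 0.045 m and z of coil in the frame of bin below 0.15 m and linear speed of coil above 0.35 m/s).
It fails at once if another coil is moved more than 20 mm or tipped over 0.25 rad (distance of any of coil_green, coil_white from where it was at the start of the episode above 0.02 m or angle between any of coil_green, coil_white's own z axis and vertical above 0.25 rad).
It fails at once if the bottle or the carton is moved more than 20 mm or tipped over 0.25 rad (distance of any of bottle, carton from where it was at the start of the episode above 0.02 m or angle between any of bottle, carton's own z axis and vertical above 0.25 rad).
It also fails if it takes over 72 s, if anything falls off the work surface, if the arm or the gripper's body presses on something with over 40 N, if the wrist force passes 120 N, or if a joint passes its speed limit or range.

## Working session

There is one attempt and no reset: what is moved stays moved. The work goes in short steps, Python scripts to look and compute and a shell command to move; the robot and the scene stay as the last step left them, time stands still between calls to the robot, and variables do not carry over. Pictures are saved under pics/ and viewed, and the job is handed in when it is done.

```bash
ls; mkdir -p pics; python3 - <<'E'
from cell import manip, imaging
import cv2,numpy as np
print(manip.hold_point_z)
for n in ("top","side"):
    p,d=imaging.camera(n); cv2.imwrite(f"pics/{n}0.png",p); np.save(f"{n}d0.npy",d)
    i=imaging.camera_info(n); print(n,np.round(i["camera_matrix"],2).tolist(),np.round(i["world_from_camera"],4).tolist())
s=manip.sense()
for k,v in s.items(): print(k,np.round(v,4))
E
```

```text
pics
0.0187
top [[435.85, 0.0, 318.08], [0.0, 435.85, 243.63], [0.0, 0.0, 1.0]] [[0.0277, -0.9899, 0.1388, 0.4541], [-0.9995, -0.0256, 0.0167, 0.038], [-0.013, -0.1392, -0.9902, 0.9247], [0.0, 0.0, 0.0, 1.0]]
side [[442.68, 0.0, 319.49], [0.0, 442.68, 236.75], [0.0, 0.0, 1.0]] [[-0.7702, -0.4887, 0.4099, 0.1695], [-0.6377, 0.5999, -0.4832, 0.5073], [-0.0097, -0.6335, -0.7736, 0.8785], [0.0, 0.0, 0.0, 1.0]]
clock 0.1
joints [-1.2399  0.2647  1.6052 -0.      1.2737 -0.0369]
dq [ 0.0017 -0.0017 -0.002  -0.0009 -0.0003  0.0013]
joint_torque [ 2.00000e-04 -5.03618e+01 -3.58071e+01  7.31000e-02  2.34000e-02
 -0.00000e+00]
ee_pos [ 0.2425 -0.6293  0.2375]
orientation [ 0.1292 -0.1294  0.6959 -0.6945]
force [-0.3103  0.4228 -0.0114]
wrist_torque [ 0.0018 -0.0872 -0.0362]
grip_width 0.088
```

View pics/top0.png

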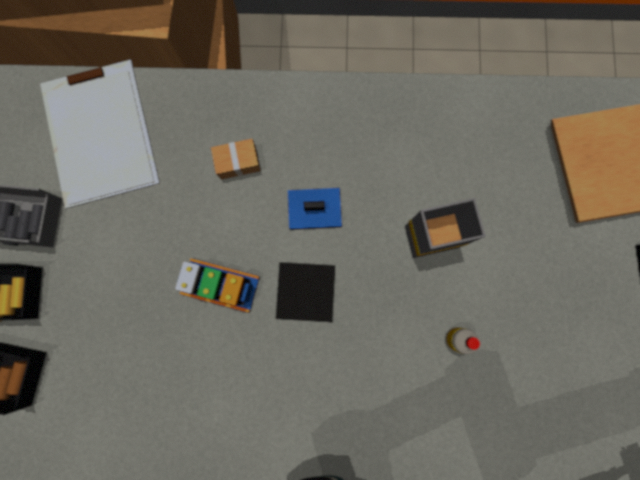

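View pics/side0.png

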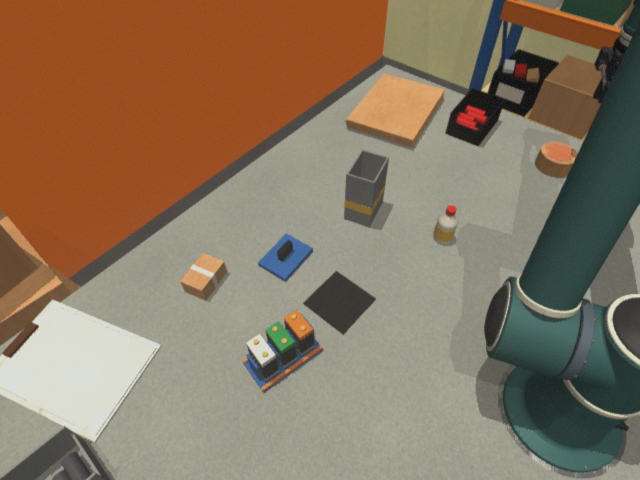

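The top view shows the orange coil at about (232,290), the mat at (306,292), the lid at (315,208), the bin at (443,228) and the bottle at (465,342). Next I'll measure them.

```bash
cat > h.py <<'E'
from cell import manip, imaging
import cv2,numpy as np
from scipy.spatial.transform import Rotation as R
def ray(n,uv,z):
    i=imaging.camera_info(n);K=np.array(i["camera_matrix"]);T=np.array(i["world_from_camera"])
    uv=np.atleast_2d(uv).astype(float)
    d=np.c_[uv,np.ones(len(uv))]@np.linalg.inv(K).T@T[:3,:3].T
    return T[:3,3]+d*((z-T[2,3])/d[:,2])[:,None]
def cloud(n,d):
    i=imaging.camera_info(n);K=np.array(i["camera_matrix"]);T=np.array(i["world_from_camera"])
    v,u=np.mgrid[0:480,0:640]
    P=np.stack([(u-K[0,2])/K[0,0]*d,(v-K[1,2])/K[1,1]*d,d],-1)
    P=P@T[:3,:3].T+T[:3,3]; P[d<=0]=np.nan
    return P
def rect(pts):
    (c,s,a)=cv2.minAreaRect((pts[:,:2]*1000).astype(np.float32))
    return np.round(c,1),np.round(s,1),round(a,1)
E
python3 - <<'E'
from h import *
for n in ("top","side"):
    p=cv2.imread(f"pics/{n}0.png"); P=cloud(n,np.load(f"{n}d0.npy"))
    h=cv2.cvtColor(p,cv2.COLOR_BGR2HSV)
    roi=np.zeros(p.shape[:2],bool)
    (roi.__setitem__((slice(120,360),slice(165,500)),True) if n=="top" else roi.__setitem__((slice(145,400),slice(175,470)),True))
    z=P[...,2]
    H,S,V=h[...,0],h[...,1],h[...,2]
    ms={"orangecap":((H>5)&(H<22)&(S>150)&(z>.08)&(z<.115)),
        "green":((H>40)&(H<80)&(S>100)&(z>.08)&(z<.115)),
        "white":((S<50)&(V>110)&(z>.08)&(z<.115)),
        "blue":((H>100)&(H<125)&(S>140)),
        "mat":((V<50)&(z<.02)),
        "binrim":((z>.15)&(z<.17)),
        "binhigh":(z>.125),
        "bottle":((z>.02)&(z<.12)&(P[...,1]<-.2))}
    for k,m in ms.items():
        m=(m&roi).astype(np.uint8)
        nl,l,st,c=cv2.connectedComponentsWithStats(m)
        for j in range(1,nl):
            if st[j,4]<40: continue
            q=P[l==j]; q=q[~np.isnan(q[:,2])]
            print(n,k,st[j].tolist(),np.round(c[j],1),"z",np.round(np.percentile(q[:,2],[5,50,95]),4),rect(q))
E
```

```text
top orangecap [220, 274, 25, 31, 460] [232.1 289.4] z [0.0911 0.0973 0.0999] (array([479. , 214.1]), array([32.3, 53.8]), 77.0)
top green [198, 268, 25, 31, 484] [210.  283.3] z [0.0894 0.0972 0.0998] (array([489.4, 256.9]), array([32.6, 54.9]), 76.0)
top white [175, 261, 24, 32, 438] [186.9 276.8] z [0.0951 0.0975 0.1   ] (array([500.2, 300. ]), array([32.5, 55.9]), 76.7)
top white [459, 332, 16, 19, 91] [464.8 339.6] z [0.0803 0.0834 0.0883] (array([ 396.5, -230.1]), array([21.1, 37.5]), 60.6)
top blue [289, 189, 52, 40, 1791] [314.3 208.6] z [0.0129 0.0157 0.0192] (array([658.3,  63.9]), array([ 82.8, 108.8]), 4.0)
top blue [240, 278, 18, 30, 312] [248.1 292.2] z [0.0078 0.0318 0.0722] (array([474.6, 192.7]), array([17.7, 60.1]), 80.1)
top mat [277, 263, 57, 59, 3044] [305.3 291.8] z [0.0029 0.0055 0.0082] (array([481. ,  77.5]), array([116. , 116.1]), 88.2)
top binrim [420, 198, 66, 52, 645] [453.  222.3] z [0.1515 0.1609 0.1634] (array([ 604.9, -187.3]), array([ 72.3, 102. ]), 14.2)
top binhigh [417, 198, 69, 53, 1107] [451.9 222.8] z [0.1287 0.1549 0.1632] (array([ 604.9, -187.
[... 1233 characters left out ...]
0168] (array([652.4, 102.7]), array([28.7, 26.2]), 85.2)
side binrim [346, 149, 43, 37, 388] [366.9 167. ] z [0.1509 0.1579 0.1616] (array([ 603.2, -187.4]), array([ 73.6, 106.7]), 14.5)
side binhigh [346, 149, 43, 44, 933] [366.6 170.6] z [0.1275 0.147  0.161 ] (array([ 602.9, -187. ]), array([ 73.7, 107.5]), 14.3)
side bottle [358, 163, 22, 18, 268] [367.6 171.5] z [0.0732 0.0984 0.1179] (array([ 625.3, -227.5]), array([53.5, 22.6]), 37.5)
side bottle [378, 170, 9, 36, 127] [382.  187.7] z [0.028  0.0734 0.1154] (array([ 574.8, -223.1]), array([ 2.6, 47.3]), 14.8)
side bottle [434, 205, 24, 36, 575] [446.3 223.8] z [0.0246 0.0689 0.1098] (array([ 387.3, -230.6]), array([47.4, 39.2]), 37.8)
```

```bash
cat >> h.py <<'E'
def goal(pos,jaw_yaw_deg,ref=None):
    """rows for tool at world pos, fingers down, jaw axis (tool z) horizontal at jaw_yaw (nearest of two)"""
    s=manip.sense(); q=s["orientation"]; Rc=R.from_quat([q[1],q[2],q[3],q[0]])
    M=Rc.as_matrix(); a=np.deg2rad(jaw_yaw_deg)
    out=[]
    for k in (0,np.pi):
        z=np.array([np.cos(a+k),np.sin(a+k),0]); y=np.array([0,0,-1.]); x=np.cross(y,z)
        D=R.from_matrix(M.T@np.c_[x,y,z]).as_rotvec()
        out.append(D)
    sh=M.T@(np.array(pos)-s["ee_pos"])
    print("clock",round(float(s["clock"]),2),"pos",np.round(s["ee_pos"],4),"jaw yaw",round(float(np.rad2deg(np.arctan2(M[1,2],M[0,2]))),2),"y ax",np.round(M[:,1],4),"F",np.round(s["force"],2),"w",round(float(s["grip_width"]),4),"j6",np.round(s["joints"],3))
    for D in out: print(" turn",np.round(D,4),"shift",np.round(sh,4))
E
python3 -c "
from h import *
goal([.4778,.2148,.2],-13.9)
goal([.4778,.2148,.048],-13.9)"
```

```text
clock 0.1 pos [ 0.2425 -0.6293  0.2375] jaw yaw -68.92 y ax [-6.0e-04  1.9e-03 -1.0e+00] F [-0.31  0.42 -0.01] w 0.088 j6 [-1.24   0.265  1.605 -0.     1.274 -0.037]
 turn [ 0.0018 -0.9604 -0.001 ] shift [-0.5231  0.0389 -0.7029]
 turn [1.2000e-03 2.1812e+00 2.1000e-03] shift [-0.5231  0.0389 -0.7029]
clock 0.1 pos [ 0.2425 -0.6293  0.2375] jaw yaw -68.92 y ax [-6.0e-04  1.9e-03 -1.0e+00] F [-0.31  0.42 -0.01] w 0.088 j6 [-1.24   0.265  1.605 -0.     1.274 -0.037]
 turn [ 0.0018 -0.9604 -0.001 ] shift [-0.523   0.1909 -0.7026]
 turn [1.2000e-03 2.1812e+00 2.1000e-03] shift [-0.523   0.1909 -0.7026]
```

```bash
python3 -c "
from h import *
goal([.5,-.2,.28],-40)"
```

```text
clock 0.1 pos [ 0.2425 -0.6293  0.2375] jaw yaw -68.92 y ax [-6.0e-04  1.9e-03 -1.0e+00] F [-0.31  0.42 -0.01] w 0.088 j6 [-1.24   0.265  1.605 -0.     1.274 -0.037]
 turn [ 0.0019 -0.5048 -0.0006] shift [-0.3946 -0.0418 -0.308 ]
 turn [8.0000e-04 2.6368e+00 2.6000e-03] shift [-0.3946 -0.0418 -0.308 ]
```

```bash
python3 -m jog '[[0,-0.1,0,-0.08,-0.02,-0.06,0.088],[0,-0.2,0,-0.16,-0.04,-0.12,0.088],[0,-0.3,0,-0.24,-0.042,-0.18,0.088],[0,-0.4,0,-0.32,-0.042,-0.24,0.088],[0,-0.5,0,-0.395,-0.042,-0.308,0.088],[0,-0.5,0,-0.395,-0.042,-0.308,0.088],[0,-0.5,0,-0.395,-0.042,-0.308,0.088],[0,-0.5,0,-0.395,-0.042,-0.308,0.088],[0,-0.5,0,-0.395,-0.042,-0.308,0.088],[0,-0.5,0,-0.395,-0.042,-0.308,0.088],[0,-0.5,0,-0.395,-0.042,-0.308,0.088],[0,-0.5,0,-0.395,-0.042,-0.308,0.088],[0,-0.5,0,-0.395,-0.042,-0.308,0.088],[0,-0.5,0,-0.395,-0.042,-0.308,0.088]]' 25; python3 -c "
from h import *
goal([.4778,.2148,.2],-13.9)"
```

```text
clock: 1.27
ee_pos: [0.5013, -0.1982, 0.2804]
orientation: [0.299, -0.299, 0.641, -0.641]
force: [0.4, 0.1, -0.4]
grip_width: 0.0879
clock 1.27 pos [ 0.5013 -0.1982  0.2804] jaw yaw -40.01 y ax [-5.e-04  2.e-04 -1.e+00] F [ 0.39  0.07 -0.44] w 0.0879 j6 [-0.423 -0.018  1.842 -0.     1.318  0.276]
 turn [ 0.0005 -0.4557  0.    ] shift [-0.3013  0.0805 -0.2835]
 turn [-1.0000e-04  2.6858e+00  7.0000e-04] shift [-0.3013  0.0805 -0.2835]
```

```bash
python3 -m jog '[[0,-0.456,0,-0.301,0.08,-0.2835,0.088],[0,-0.456,0,-0.301,0.08,-0.2835,0.088],[0,-0.456,0,-0.301,0.08,-0.2835,0.088],[0,-0.456,0,-0.301,0.08,-0.2835,0.088],[0,-0.456,0,-0.301,0.08,-0.2835,0.088],[0,-0.456,0,-0.301,0.08,-0.2835,0.088],[0,-0.456,0,-0.301,0.08,-0.2835,0.088],[0,-0.456,0,-0.301,0.08,-0.2835,0.088],[0,-0.456,0,-0.301,0.08,-0.2835,0.088],[0,-0.456,0,-0.301,0.08,-0.2835,0.088],[0,-0.456,0,-0.301,0.08,-0.2835,0.088],[0,-0.456,0,-0.301,0.08,-0.2835,0.088],[0,-0.456,0,-0.301,0.08,-0.2835,0.088],[0,-0.456,0,-0.301,0.08,-0.2835,0.088]]'; python3 - <<'E'
from h import *
goal([.4778,.2148,.1],-13.9)
goal([.4778,.2148,.05],-13.9)
for n in("top","side"):
    p,d=imaging.camera(n); cv2.imwrite(f"pics/{n}1.png",p[220:440,130:370] if n=="side" else p[180:400,120:360])
E
python3 -c "
import cv2;import numpy as np
a=cv2.imread('pics/top1.png');b=cv2.imread('pics/side1.png');cv2.imwrite('pics/c1.png',cv2.resize(np.hstack([a,b]),(800,367)))"
```

```text
clock: 2.43
ee_pos: [0.4794, 0.2105, 0.2008]
orientation: [-0.434, 0.434, -0.558, 0.558]
force: [0.2, 0.1, 0.8]
grip_width: 0.0875
clock 2.43 pos [0.4794 0.2105 0.2008] jaw yaw -14.26 y ax [ 1.e-04 -9.e-04 -1.e+00] F [0.2  0.07 0.82] w 0.0875 j6 [ 3.670e-01  5.000e-03  1.968e+00 -1.000e-03  1.169e+00  6.160e-01]
 turn [-0.0003 -0.0064  0.0008] shift [-0.0038  0.1008 -0.0026]
 turn [-1.3000e-03  3.1352e+00 -4.0000e-04] shift [-0.0038  0.1008 -0.0026]
clock 2.43 pos [0.4794 0.2105 0.2008] jaw yaw -14.26 y ax [ 1.e-04 -9.e-04 -1.e+00] F [0.2  0.07 0.82] w 0.0875 j6 [ 3.670e-01  5.000e-03  1.968e+00 -1.000e-03  1.169e+00  6.160e-01]
 turn [-0.0003 -0.0064  0.0008] shift [-0.0039  0.1508 -0.0026]
 turn [-1.3000e-03  3.1352e+00 -4.0000e-04] shift [-0.0039  0.1508 -0.0026]
```

View pics/c1.png

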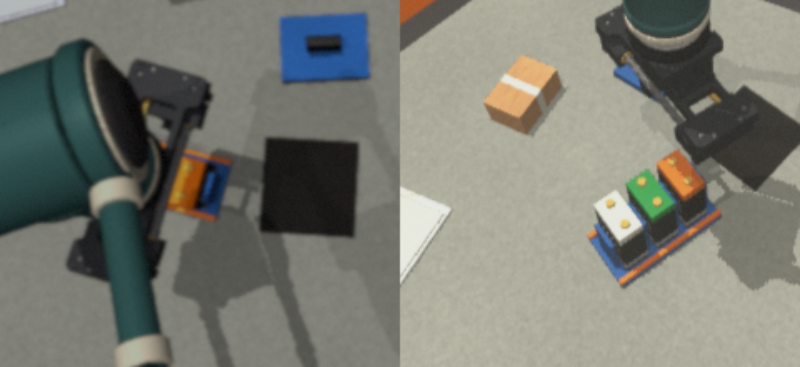

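The gripper is above the orange coil with its jaws along the rack's x. The left panel shows the orange cap beneath the hand and the right panel shows it beside the hand. The hand has not fully settled, so I'll refine the position while going down part way.

```bash
python3 -m jog '[[0,-0.006,0,-0.004,0.03,-0.0026,0.088],[0,-0.006,0,-0.004,0.06,-0.0026,0.088],[0,-0.006,0,-0.004,0.08,-0.0026,0.088],[0,-0.006,0,-0.004,0.08,-0.0026,0.088],[0,-0.006,0,-0.004,0.08,-0.0026,0.088],[0,-0.006,0,-0.004,0.08,-0.0026,0.088]]'; python3 -c "
from h import *
goal([.4778,.2148,.05],-13.9)"
```

```text
clock: 3.03
ee_pos: [0.4786, 0.2166, 0.1222]
orientation: [-0.437, 0.435, -0.557, 0.557]
force: [0.1, -0.9, -0.1]
grip_width: 0.0879
clock 3.03 pos [0.4786 0.2166 0.1222] jaw yaw -13.88 y ax [ 2.e-03  7.e-04 -1.e+00] F [ 0.12 -0.91 -0.11] w 0.0879 j6 [ 0.378  0.085  2.041 -0.     1.014  0.62 ]
 turn [-0.0018  0.0003 -0.0012] shift [ 0.002   0.0722 -0.0005]
 turn [-1.8000e-03 -3.1413e+00  2.8000e-03] shift [ 0.002   0.0722 -0.0005]
```

```bash
python3 -m jog '[[0,0,0,0.0015,0.02,0,0.088],[0,0,0,0.0015,0.04,0,0.088],[0,0,0,0.0015,0.06,0,0.088],[0,0,0,0.0015,0.071,0,0.088],[0,0,0,0.0015,0.071,0,0.088],[0,0,0,0.0015,0.071,0,0.088]]'; python3 -c "
from h import *
goal([.4778,.2148,.05],-13.9)"
```

```text
clock: 3.53
ee_pos: [0.4776, 0.2157, 0.0506]
orientation: [-0.437, 0.436, -0.556, 0.557]
force: [0.4, 0.1, -0.1]
grip_width: 0.0881
clock 3.53 pos [0.4776 0.2157 0.0506] jaw yaw -13.82 y ax [ 8.e-04  3.e-04 -1.e+00] F [ 0.43  0.14 -0.09] w 0.0881 j6 [ 0.377  0.177  2.091 -0.     0.872  0.618]
 turn [-0.0007  0.0015 -0.0005] shift [0.0008 0.0006 0.0004]
 turn [-7.0000e-04 -3.1401e+00  1.1000e-03] shift [0.0008 0.0006 0.0004]
```

Well placed. I'll close the fingers, then lift slowly.

```bash
python3 -m jog '[[0,0,0,0,0,0,0.04],[0,0,0,0,0,0,0.04],[0,0,0,0,0,0,0.04],[0,0,0,0,0,0,0.04],[0,0,0,0,0,0,0.04],[0,0,0,0,0,0,0.04],[0,0,0,0,0,0,0.04],[0,0,0,0,0,0,0.04]]' 30; python3 -c "
from h import *
goal([.4778,.2148,.05],-13.9)"
```

```text
clock: 4.2
ee_pos: [0.4781, 0.2158, 0.0505]
orientation: [-0.437, 0.436, -0.556, 0.557]
force: [2.1, -1.1, 2.8]
grip_width: 0.0556
clock 4.2 pos [0.4781 0.2158 0.0505] jaw yaw -13.8 y ax [ 2.2e-03  5.0e-04 -1.0e+00] F [ 2.11 -1.09  2.78] w 0.0556 j6 [ 0.377  0.177  2.091 -0.     0.871  0.618]
 turn [-0.002   0.0017 -0.001 ] shift [ 0.001   0.0005 -0.0001]
 turn [-1.6000e-03 -3.1399e+00  3.2000e-03] shift [ 0.001   0.0005 -0.0001]
```

```bash
python3 -m jog '[[0,0,0,0,-0.01,0,0.04],[0,0,0,0,-0.025,0,0.04],[0,0,0,0,-0.045,0,0.04],[0,0,0,0,-0.065,0,0.04],[0,0,0,0,-0.085,0,0.04],[0,0,0,0,-0.1,0,0.04],[0,0,0,0,-0.1,0,0.04],[0,0,0,0,-0.1,0,0.04]]'; python3 - <<'E'
from h import *
goal([.481,.077,.12],0)
p,d=imaging.camera("side"); cv2.imwrite("pics/s2.png",p)
E
```

```text
clock: 4.87
ee_pos: [0.4765, 0.2156, 0.1498]
orientation: [0.436, -0.436, 0.557, -0.556]
force: [0.4, 0.4, -4.3]
grip_width: 0.0562
clock 4.87 pos [0.4765 0.2156 0.1498] jaw yaw -13.81 y ax [-2.e-04  3.e-04 -1.e+00] F [ 0.38  0.37 -4.35] w 0.0562 j6 [0.377 0.052 2.02  0.    1.07  0.618]
 turn [ 2.00e-04 -2.41e-01 -3.00e-04] shift [0.1335 0.0298 0.0375]
 turn [4.0000e-04 2.9006e+00 3.0000e-04] shift [0.1335 0.0298 0.0375]
```

View pics/s2.png

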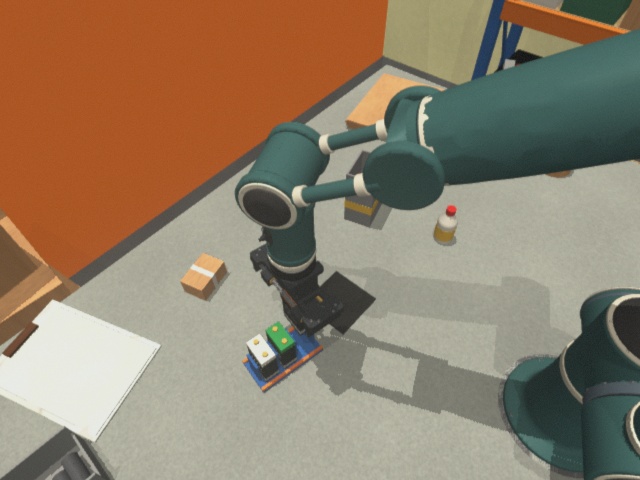

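The coil is in the gripper and lifted, and its slot is empty. Green (281,337) and white (261,350) have not moved. Next I'll carry it across to the mat.

```bash
python3 -m jog '[[0,-0.05,0,0.03,0,0.008,0.04],[0,-0.1,0,0.06,0,0.016,0.04],[0,-0.15,0,0.09,0,0.025,0.04],[0,-0.2,0,0.115,0,0.033,0.04],[0,-0.241,0,0.1335,0,0.0375,0.04],[0,-0.241,0,0.1335,0,0.0375,0.04],[0,-0.241,0,0.1335,0,0.0375,0.04],[0,-0.241,0,0.1335,0,0.0375,0.04],[0,-0.241,0,0.1335,0,0.0375,0.04]]'; python3 - <<'E'
from h import *
goal([.481,.077,.0465],0)
E
```

```text
clock: 5.67
ee_pos: [0.4809, 0.0777, 0.1488]
orientation: [0.5, -0.5, 0.5, -0.499]
force: [1.1, 0.1, -4.7]
grip_width: 0.0555
clock 5.67 pos [0.4809 0.0777 0.1488] jaw yaw 0.01 y ax [-1.7e-03  3.0e-04 -1.0e+00] F [ 1.13  0.12 -4.72] w 0.0555 j6 [ 1.090e-01 -1.600e-02  2.091e+00  1.000e-03  1.069e+00  1.080e-01]
 turn [ 0.0017  0.0002 -0.0003] shift [0.0007 0.1023 0.0003]
 turn [-4.0000e-04 -3.1414e+00 -2.7000e-03] shift [0.0007 0.1023 0.0003]
```

```bash
python3 -m jog '[[0,0,0,0,0.02,0,0.04],[0,0,0,0,0.04,0,0.04],[0,0,0,0,0.06,0,0.04],[0,0,0,0,0.08,0,0.04],[0,0,0,0,0.09,0,0.04],[0,0,0,0,0.096,0,0.04],[0,0,0,0,0.098,0,0.04],[0,0,0,0,0.098,0,0.04]]'; python3 -m jog '[[0,0,0,0,0.001,0,0.04],[0,0,0,0,0.002,0,0.04],[0,0,0,0,0.002,0,0.04]]';
```

```text
clock: 6.33
ee_pos: [0.4817, 0.0774, 0.0518]
orientation: [-0.5, 0.5, -0.5, 0.5]
force: [-0.4, 0.2, -2.5]
grip_width: 0.0559
clock: 6.58
ee_pos: [0.4823, 0.077, 0.0505]
orientation: [0.5, -0.5, 0.5, -0.5]
force: [-0.6, -0.3, -4.2]
grip_width: 0.056
```

```bash
python3 -m jog '[[0,0,0,0,0.001,0,0.04],[0,0,0,0,0.002,0,0.04],[0,0,0,0,0.002,0,0.04]]';python3 -m jog '[[0,0,0,0,0.001,0,0.04],[0,0,0,0,0.001,0,0.04]]';python3 -m jog '[[0,0,0,0,0.001,0,0.04],[0,0,0,0,0.001,0,0.04]]'
```

```text
clock: 6.83
ee_pos: [0.4815, 0.0769, 0.0478]
orientation: [-0.5, 0.5, -0.5, 0.5]
force: [-0.1, 0.1, -3.2]
grip_width: 0.056
clock: 7.0
ee_pos: [0.4814, 0.0769, 0.0466]
orientation: [0.5, -0.5, 0.5, -0.5]
force: [-0.3, -0.9, -3.5]
grip_width: 0.0555
clock: 7.17
ee_pos: [0.4815, 0.0769, 0.0465]
orientation: [-0.5, 0.5, -0.5, 0.5]
force: [-3.3, -1.3, 4.4]
grip_width: 0.0557
```

Contact is felt at TCP z = 0.0465, as predicted. I'll let go, wait, then back up.

```bash
python3 -m jog '[[0,0,0,0,0,0,0.088],[0,0,0,0,0,0,0.088],[0,0,0,0,0,0,0.088],[0,0,0,0,0,0,0.088],[0,0,0,0,0,0,0.088],[0,0,0,0,0,0,0.088],[0,0,0,0,0,0,0.088],[0,0,0,0,0,0,0.088]]'; python3 -c "
from h import *
goal([.4815,.0769,.13],-90)"; python3 -m jog '[[0,0,0,0,-0.02,0,0.088],[0,0,0,0,-0.04,0,0.088],[0,0,0,0,-0.06,0,0.088],[0,0,0,0,-0.08,0,0.088],[0,0,0,0,-0.1,0,0.088],[0,0,0,0,-0.1,0,0.088]]'; python3 - <<'E'
from h import *
goal([.4815,.0769,.147],-90)
p,d=imaging.camera("side"); cv2.imwrite("pics/s3.png",p)
p,d=imaging.camera("top"); cv2.imwrite("pics/t3.png",p)
E
```

```text
clock: 7.83
ee_pos: [0.4815, 0.077, 0.0457]
orientation: [0.5, -0.5, 0.5, -0.5]
force: [-0.5, 0.2, 0.1]
grip_width: 0.0881
clock 7.83 pos [0.4815 0.077  0.0457] jaw yaw -0.0 y ax [-0.  0. -1.] F [-0.55  0.21  0.07] w 0.0881 j6 [0.107 0.121 2.169 0.    0.852 0.107]
 turn [0.     1.5708 0.    ] shift [ 0.0001 -0.0843  0.    ]
 turn [ 0.     -1.5708 -0.    ] shift [ 0.0001 -0.0843  0.    ]
clock: 8.33
ee_pos: [0.4846, 0.0773, 0.1501]
orientation: [0.502, -0.498, 0.498, -0.502]
force: [0.5, -0.1, 1.5]
grip_width: 0.0881
clock 8.33 pos [0.4846 0.0773 0.1501] jaw yaw -0.0 y ax [ 7.8e-03  9.0e-04 -1.0e+00] F [ 0.45 -0.07  1.46] w 0.0881 j6 [ 0.107 -0.016  2.089  0.     1.061  0.107]
 turn [-0.0055  1.5708 -0.0068] shift [ 0.0004  0.003  -0.0031]
 turn [-0.0068 -1.5708  0.0055] shift [ 0.0004  0.003  -0.0031]
```

View pics/s3.png

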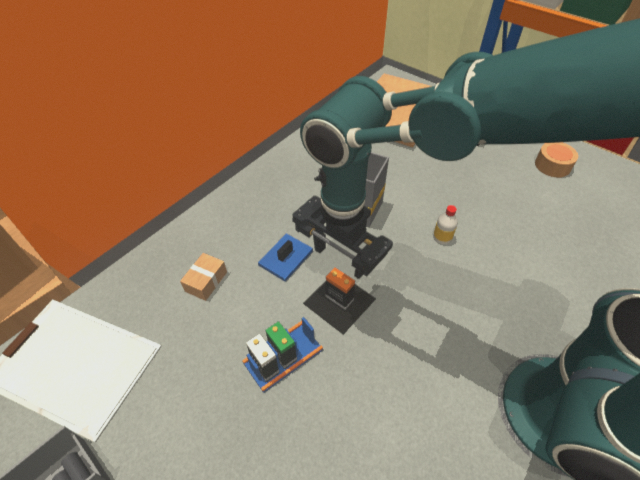

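The coil stands upright and free on the mat at (341,285), and nothing else has moved. Next I'll turn the hand 90° to take it by the broad faces.

```bash
python3 -m jog '[[0,0.12,0,0,0,0,0.07],[0,0.24,0,0,0,0,0.07],[0,0.36,0,0,0,0,0.07],[0,0.48,0,0,0,0,0.07],[0,0.6,0,0,0,0,0.07],[0,0.72,0,0,0,0,0.07],[0,0.84,0,0,0,0,0.07],[0,0.96,0,0,0,0,0.07],[0,1.08,0,0,0,0,0.07],[0,1.2,0,0,0,0,0.07],[0,1.32,0,0,0,0,0.07],[0,1.44,0,0,0,0,0.07],[0,1.56,0,0,0,0,0.07],[0,1.571,0,0,0,0,0.07],[0,1.571,0,0,0,0,0.07],[0,1.571,0,0,0,0,0.07],[0,1.571,0,0,0,0,0.07]]'; python3 - <<'E'
from h import *
goal([.4815,.0765,.07],-90)
p,d=imaging.camera("top"); cv2.imwrite("pics/t4.png",p)
E
```

```text
clock: 9.85
ee_pos: [0.4811, 0.0769, 0.1451]
orientation: [-0.0, 0.001, -0.707, 0.707]
force: [0.5, 0.1, -0.3]
grip_width: 0.07
clock 9.85 pos [0.4811 0.0769 0.1451] jaw yaw -89.9 y ax [-1.1e-03 -1.0e-04 -1.0e+00] F [ 0.5   0.08 -0.32] w 0.07 j6 [ 0.107 -0.012  2.094  0.     1.06   1.676]
 turn [-0.0001  0.0018  0.0011] shift [-0.0005  0.0751  0.0004]
 turn [ 1.7000e-03 -3.1398e+00  2.0000e-04] shift [-0.0005  0.0751  0.0004]
```

```bash
python3 -m jog '[[0,0.0018,0,-0.0005,0.02,0.0004,0.07],[0,0.0018,0,-0.0005,0.04,0.0004,0.07],[0,0.0018,0,-0.0005,0.06,0.0004,0.07],[0,0.0018,0,-0.0005,0.072,0.0004,0.07],[0,0.0018,0,-0.0005,0.075,0.0004,0.07],[0,0.0018,0,-0.0005,0.075,0.0004,0.07],[0,0.0018,0,-0.0005,0.075,0.0004,0.07]]'; python3 - <<'E'
from h import *
goal([.4815,.0765,.07],-90)
E
python3 -m jog '[[0,0,0,0,0,0,0.05],[0,0,0,0,0,0,0.04],[0,0,0,0,0,0,0.02],[0,0,0,0,0,0,0.02],[0,0,0,0,0,0,0.02],[0,0,0,0,0,0,0.02],[0,0,0,0,0,0,0.02]]' 30
python3 - <<'E'
from h import *
goal([.4815,.0765,.07],-90)
E
```

```text
clock: 10.48
ee_pos: [0.4825, 0.0766, 0.0712]
orientation: [-0.0, 0.001, 0.707, -0.707]
force: [0.1, -0.1, 0.1]
grip_width: 0.0698
clock 10.48 pos [0.4825 0.0766 0.0712] jaw yaw -90.09 y ax [ 6.e-04  1.e-04 -1.e+00] F [ 0.1  -0.07  0.08] w 0.0698 j6 [0.106 0.084 2.152 0.    0.905 1.679]
 turn [ 0.0001 -0.0016 -0.0006] shift [0.001  0.0012 0.0001]
 turn [9.00e-04 3.14e+00 1.00e-04] shift [0.001  0.0012 0.0001]
clock: 11.07
ee_pos: [0.4821, 0.0765, 0.0709]
orientation: [0.001, -0.001, -0.707, 0.707]
force: [-1.2, -0.5, 0.6]
grip_width: 0.032
clock 11.07 pos [0.4821 0.0765 0.0709] jaw yaw -90.11 y ax [ 3.e-04 -1.e-04 -1.e+00] F [-1.24 -0.48  0.59] w 0.032 j6 [ 0.106  0.084  2.152 -0.     0.905  1.679]
 turn [-0.0001 -0.002  -0.0003] shift [0.0006 0.0009 0.    ]
 turn [ 4.0000e-04  3.1396e+00 -2.0000e-04] shift [0.0006 0.0009 0.    ]
```

```bash
python3 -m jog '[[0,0,0,0,-0.01,0,0.02],[0,0,0,0,-0.03,0,0.02],[0,0,0,0,-0.055,0,0.02],[0,0,0,0,-0.08,0,0.02],[0,0,0,0,-0.105,0,0.02],[0,0,0,0,-0.13,0,0.02],[0,0,0,0,-0.155,0,0.02],[0,0,0,0,-0.18,0,0.02],[0,0,0,0,-0.2,0,0.02],[0,0,0,0,-0.2,0,0.02],[0,0,0,0,-0.2,0,0.02]]'; python3 - <<'E'
from h import *
goal([.604,-.1873,.27],-75.7)
p,d=imaging.camera("side"); cv2.imwrite("pics/s5.png",p)
E
```

```text
clock: 11.98
ee_pos: [0.4823, 0.0766, 0.2715]
orientation: [0.0, 0.001, 0.707, -0.707]
force: [-0.3, -0.4, -4.1]
grip_width: 0.0316
clock 11.98 pos [0.4823 0.0766 0.2715] jaw yaw -90.11 y ax [ 2.1e-03  2.0e-04 -1.0e+00] F [-0.32 -0.43 -4.11] w 0.0316 j6 [ 0.106 -0.116  1.95  -0.     1.306  1.679]
 turn [-0.     -0.2516 -0.0021] shift [-0.1222  0.0017  0.2637]
 turn [ 3.00e-03  2.89e+00 -1.00e-04] shift [-0.1222  0.0017  0.2637]
```

View pics/s5.png

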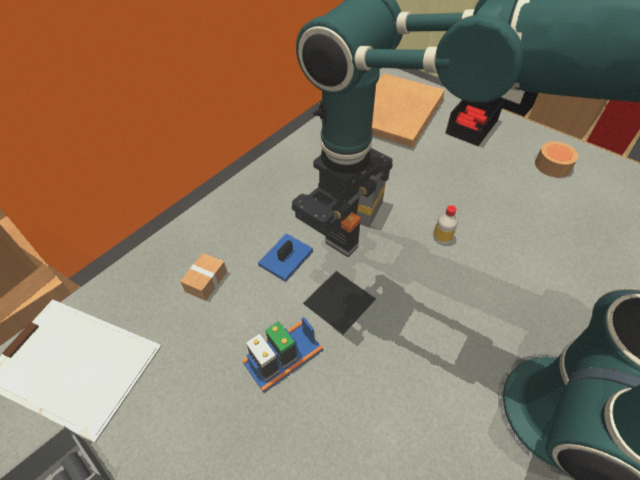

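The coil hangs upright in the gripper at about (343,235), clear of everything. Next I'll carry it over the bin.

```bash
python3 -m jog '[[0,-0.03,0,-0.014,0,0.03,0.02],[0,-0.06,0,-0.028,0,0.06,0.02],[0,-0.09,0,-0.042,0,0.09,0.02],[0,-0.12,0,-0.056,0,0.12,0.02],[0,-0.15,0,-0.07,0,0.15,0.02],[0,-0.18,0,-0.084,0,0.18,0.02],[0,-0.21,0,-0.098,0,0.21,0.02],[0,-0.24,0,-0.112,0,0.24,0.02],[0,-0.252,0,-0.122,0,0.264,0.02],[0,-0.252,0,-0.122,0,0.264,0.02],[0,-0.252,0,-0.122,0,0.264,0.02],[0,-0.252,0,-0.122,0,0.264,0.02],[0,-0.252,0,-0.122,0,0.264,0.02]]'; python3 - <<'E'
from h import *
goal([.604,-.1873,.235],-75.7)
for n in("top","side"):
    p,d=imaging.camera(n); cv2.imwrite(f"pics/{n}6.png",p); np.save(f"{n}d6.npy",d)
a=cv2.imread("pics/top6.png")[120:320,340:560]; b=cv2.imread("pics/side6.png")[80:280,260:480]
cv2.imwrite("pics/c6.png",cv2.resize(np.hstack([a,b]),(800,364),interpolation=cv2.INTER_CUBIC))
E
```

```text
clock: 13.12
ee_pos: [0.6024, -0.1864, 0.2691]
orientation: [0.087, -0.089, 0.702, -0.701]
force: [-0.2, -0.3, -3.7]
grip_width: 0.0315
clock 13.12 pos [ 0.6024 -0.1864  0.2691] jaw yaw -75.64 y ax [-0.0028  0.0014 -1.    ] F [-0.17 -0.29 -3.7 ] w 0.0315 j6 [-0.34   0.166  1.666  0.     1.313  0.98 ]
 turn [0.0021 0.001  0.0024] shift [-0.0014  0.0341  0.0013]
 turn [ 0.0037 -3.1406 -0.0033] shift [-0.0014  0.0341  0.0013]
```

View pics/c6.png

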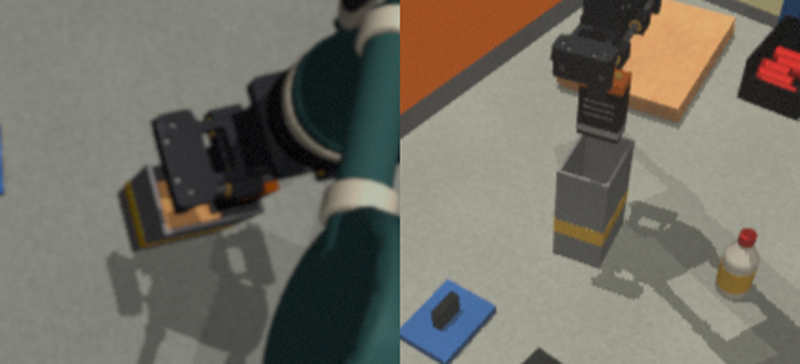

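```bash
python3 - <<'E'
from h import *
a=np.deg2rad(14.3); c=np.array([.604,-.1873])
for f in("0","6"):
  P=cloud("side",np.load(f"sided{f}.npy")).reshape(-1,3); P=P[~np.isnan(P[:,2])]
  q=P[:,:2]-c; X=q[:,0]*np.cos(a)+q[:,1]*np.sin(a); Y=-q[:,0]*np.sin(a)+q[:,1]*np.cos(a); Z=P[:,2]
  near=(abs(X)<.06)&(abs(Y)<.07)
  m=near&(Z>.02)&(Z<.14)&(X<-.02)&(abs(Y)<.04); print("bin -x wall X",np.percentile(X[m],[10,50,90]).round(4))
  m=near&(Z>.02)&(Z<.14)&(Y>.045)&(abs(X)<.03); print("bin +y wall Y",np.percentile(Y[m],[10,50,90]).round(4),m.sum())
  for z0,z1 in((.205,.225),(.225,.25)):
    m=near&(Z>z0)&(Z<z1)
    if m.sum()<5: continue
    print(z0,"coil X 2/50/98",np.percentile(X[m],[2,10,50,90,98]).round(4),"Y",np.percentile(Y[m],[2,10,50,90,98]).round(4),m.sum(),"zmin",Z[near&(Z>.18)].min())
    mm=m&(abs(Y)<.012)&(X<0); print("  face X",np.median(X[mm]).round(4),mm.sum())
    mm=m&(abs(X)<.022)&(Y>0.005); print("  face Y",np.median(Y[mm]).round(4),mm.sum())
E
```

```text
bin -x wall X [-0.0376 -0.037  -0.0364]
bin +y wall Y [0.0483 0.0501 0.0518] 756
bin -x wall X [-0.0377 -0.037  -0.0365]
bin +y wall Y [0.0485 0.0503 0.052 ] 771
0.205 coil X 2/50/98 [-0.0318 -0.0313 -0.0097  0.0178  0.0228] Y [-0.0098  0.0092  0.0165  0.0184  0.0197] 179 zmin 0.2022174040654905
  face X -0.0313 19
  face Y 0.0171 121
0.225 coil X 2/50/98 [-0.0315 -0.0311 -0.0081  0.0175  0.0226] Y [-0.0097  0.0062  0.0166  0.0185  0.0194] 242 zmin 0.2022174040654905
  face X -0.0312 28
  face Y 0.0168 163
```

```bash
python3 -m jog '[[0,0,0,-0.001,0.005,0.0005,0.02],[0,0,0,-0.002,0.015,0.0007,0.02],[0,0,0,-0.002,0.025,0.0007,0.02],[0,0,0,-0.002,0.033,0.0007,0.02],[0,0,0,-0.002,0.033,0.0007,0.02],[0,0,0,-0.002,0.033,0.0007,0.02]]'; python3 - <<'E'
from h import *
goal([.604,-.1873,.235],-75.7)
p,d=imaging.camera("side"); np.save("sided7.npy",d); cv2.imwrite("pics/side7.png",cv2.resize(p[80:280,260:480],(660,600)))
a=np.deg2rad(14.3); c=np.array([.604,-.1873])
P=cloud("side",d).reshape(-1,3); P=P[~np.isnan(P[:,2])]
q=P[:,:2]-c; X=q[:,0]*np.cos(a)+q[:,1]*np.sin(a); Y=-q[:,0]*np.sin(a)+q[:,1]*np.cos(a); Z=P[:,2]
m=(abs(X)<.05)&(Z>.18)&(Z<.215)
mm=m&(abs(Y)<.012)&(X<0); print("  face X",np.median(X[mm]).round(4),mm.sum())
mm=m&(abs(X)<.022)&(Y>0.005)&(Y<.05); print("  face Y",np.median(Y[mm]).round(4),mm.sum())
E
```

```text
clock: 13.72
ee_pos: [0.6047, -0.1875, 0.2361]
orientation: [0.087, -0.089, 0.702, -0.701]
force: [0.2, 0.6, -3.8]
grip_width: 0.0314
clock 13.72 pos [ 0.6047 -0.1875  0.2361] jaw yaw -75.67 y ax [-2.7e-03  9.0e-04 -1.0e+00] F [ 0.21  0.6  -3.78] w 0.0314 j6 [-0.34   0.189  1.7   -0.     1.256  0.981]
 turn [0.0016 0.0005 0.0024] shift [ 0.0007  0.0011 -0.0004]
 turn [ 3.7000e-03 -3.1411e+00 -2.5000e-03] shift [ 0.0007  0.0011 -0.0004]
  face X -0.0298 38
  face Y 0.0151 208
```

View pics/side7.png

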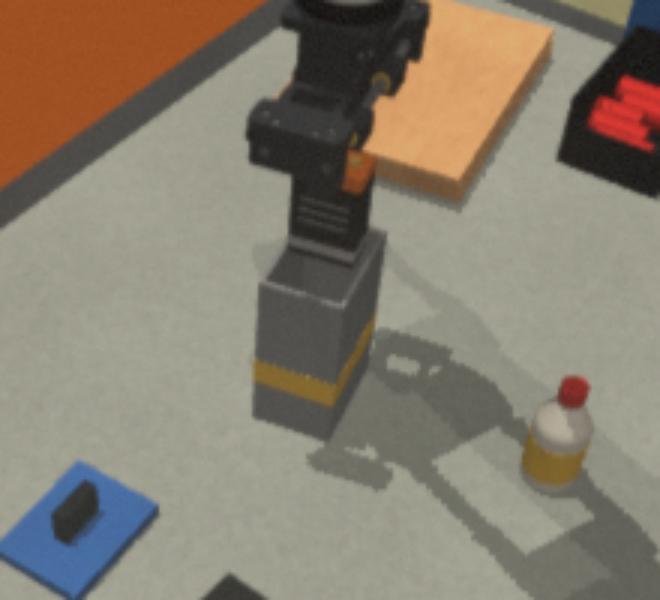

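The coil bottom is just above the mouth and within about 1 mm of centre in both axes. The first depth image suggests the board is near 52 mm. I'll go down in stages.

```bash
python3 -m jog '[[0,0,0,-0.0006,0.006,0,0.02],[0,0,0,-0.0006,0.012,0,0.02],[0,0,0,-0.0006,0.018,0,0.02],[0,0,0,-0.0006,0.024,0,0.02],[0,0,0,-0.0006,0.03,0,0.02],[0,0,0,-0.0006,0.03,0,0.02]]'; python3 -m jog '[[0,0,0,0,0.007,0,0.02],[0,0,0,0,0.014,0,0.02],[0,0,0,0,0.021,0,0.02],[0,0,0,0,0.028,0,0.02],[0,0,0,0,0.035,0,0.02],[0,0,0,0,0.035,0,0.02]]'; python3 - <<'E'
from h import *
goal([.604,-.1873,.235],-75.7)
P=cloud("top",np.load("topd0.npy")).reshape(-1,3);P=P[~np.isnan(P[:,2])]
a=np.deg2rad(14.3); q=P[:,:2]-[.604,-.1873]; X=q[:,0]*np.cos(a)+q[:,1]*np.sin(a); Y=-q[:,0]*np.sin(a)+q[:,1]*np.cos(a)
m=(abs(X)<.02)&(abs(Y)<.035); print("board z",np.percentile(P[m,2],[5,25,50,75,95]).round(4),m.sum())
E
```

```text
clock: 14.27
ee_pos: [0.605, -0.1874, 0.2055]
orientation: [0.087, -0.089, 0.702, -0.701]
force: [0.2, -0.1, -4.0]
grip_width: 0.0318
clock: 14.77
ee_pos: [0.6049, -0.1873, 0.1703]
orientation: [0.087, -0.089, 0.702, -0.701]
force: [-0.3, 0.8, -4.5]
grip_width: 0.0317
clock 14.77 pos [ 0.6049 -0.1873  0.1703] jaw yaw -75.67 y ax [-0.0033  0.0012 -1.    ] F [-0.26  0.84 -4.48] w 0.0317 j6 [-0.34   0.238  1.766 -0.     1.141  0.981]
 turn [0.002  0.0004 0.0029] shift [ 0.0011 -0.0647 -0.0003]
 turn [ 4.6000e-03 -3.1411e+00 -3.1000e-03] shift [ 0.0011 -0.0647 -0.0003]
board z [0.0469 0.0484 0.0495 0.0506 0.0521] 484
```

```bash
python3 -m jog '[[0,0,0,0,0.006,0,0.02],[0,0,0,0,0.012,0,0.02],[0,0,0,0,0.018,0,0.02],[0,0,0,0,0.024,0,0.02],[0,0,0,0,0.03,0,0.02],[0,0,0,0,0.036,0,0.02],[0,0,0,0,0.04,0,0.02],[0,0,0,0,0.042,0,0.02],[0,0,0,0,0.044,0,0.02],[0,0,0,0,0.044,0,0.02]]'; python3 -m jog '[[0,0,0,0,0.001,0,0.02],[0,0,0,0,0.002,0,0.02],[0,0,0,0,0.003,0,0.02],[0,0,0,0,0.004,0,0.02],[0,0,0,0,0.004,0,0.02]]'
```

```text
clock: 15.6
ee_pos: [0.606, -0.1877, 0.1283]
orientation: [0.088, -0.088, 0.702, -0.702]
force: [-0.7, 0.7, -3.0]
grip_width: 0.032
clock: 16.02
ee_pos: [0.6061, -0.1877, 0.1246]
orientation: [0.088, -0.088, 0.702, -0.702]
force: [-0.3, -0.4, -2.8]
grip_width: 0.0318
```

```bash
python3 -m jog '[[0,0,0,0.0005,0.001,0,0.02],[0,0,0,0.0008,0.002,0,0.02],[0,0,0,0.0008,0.003,0,0.02],[0,0,0,0.0008,0.004,0,0.02],[0,0,0,0.0008,0.004,0,0.02]]';  python3 -m jog '[[0,0,0,0,0.001,0,0.02],[0,0,0,0,0.002,0,0.02],[0,0,0,0,0.002,0,0.02]]';  python3 -m jog '[[0,0,0,0,0.001,0,0.02],[0,0,0,0,0.002,0,0.02],[0,0,0,0,0.002,0,0.02]]'
```

```text
clock: 16.43
ee_pos: [0.6052, -0.1879, 0.1204]
orientation: [0.088, -0.088, 0.702, -0.702]
force: [-0.2, 0.2, -3.5]
grip_width: 0.0317
clock: 16.68
ee_pos: [0.6053, -0.1879, 0.1184]
orientation: [0.088, -0.088, 0.702, -0.702]
force: [-0.0, 0.2, -3.7]
grip_width: 0.0318
clock: 16.93
ee_pos: [0.6052, -0.1879, 0.1164]
orientation: [0.088, -0.088, 0.702, -0.702]
force: [0.4, 0.6, -4.5]
grip_width: 0.0319
```

```bash
python3 -m jog '[[0,0,0,0,0.001,0,0.02],[0,0,0,0,0.002,0,0.02],[0,0,0,0,0.002,0,0.02]]';  python3 -m jog '[[0,0,0,0,0.001,0,0.02],[0,0,0,0,0.001,0,0.02],[0,0,0,0,0.001,0,0.02]]'
```

```text
clock: 17.18
ee_pos: [0.6054, -0.1879, 0.1145]
orientation: [0.088, -0.088, 0.702, -0.702]
force: [-0.1, -0.6, -3.0]
grip_width: 0.0319
clock: 17.43
ee_pos: [0.6055, -0.188, 0.1139]
orientation: [-0.088, 0.088, -0.702, 0.702]
force: [-0.1, 1.5, -2.0]
grip_width: 0.0317
```

Contact is probably starting at a base height of about 48 mm, so I'll continue 1 mm at a time.

```bash
for i in 1 ; do python3 -m jog '[[0,0,0,0,0.001,0,0.02],[0,0,0,0,0.001,0,0.02],[0,0,0,0,0.001,0,0.02]]'; done;  python3 -m jog '[[0,0,0,0,0.001,0,0.02],[0,0,0,0,0.001,0,0.02],[0,0,0,0,0.001,0,0.02]]'
```

```text
clock: 17.68
ee_pos: [0.6055, -0.188, 0.1129]
orientation: [-0.088, 0.088, -0.702, 0.702]
force: [-0.8, 0.2, -0.1]
grip_width: 0.0321
clock: 17.93
ee_pos: [0.6055, -0.188, 0.1119]
orientation: [-0.088, 0.088, -0.702, 0.702]
force: [-0.2, 0.7, 0.2]
grip_width: 0.0315
```

The coil's weight now rests on the board, since the wrist force has gone from −3.7 to about 0 N. I'll hold a moment, then open to 46 mm.

```bash
python3 -m jog '[[0,0,0,0,0,0,0.02],[0,0,0,0,0,0,0.02],[0,0,0,0,0,0,0.02]]';  python3 -m jog '[[0,0,0,0,0,0,0.034],[0,0,0,0,0,0,0.036],[0,0,0,0,0,0,0.04],[0,0,0,0,0,0,0.044],[0,0,0,0,0,0,0.046],[0,0,0,0,0,0,0.046],[0,0,0,0,0,0,0.046]]'
```

```text
clock: 18.18
ee_pos: [0.6055, -0.1879, 0.1119]
orientation: [-0.088, 0.088, -0.702, 0.702]
force: [-1.1, -0.2, -0.1]
grip_width: 0.0318
clock: 18.77
ee_pos: [0.6055, -0.1879, 0.1117]
orientation: [-0.088, 0.088, -0.702, 0.702]
force: [-0.3, 0.3, -0.7]
grip_width: 0.0462
```

```bash
python3 -m jog '[[0,0,0,0,-0.01,0,0.046],[0,0,0,0,-0.025,0,0.046],[0,0,0,0,-0.045,0,0.046],[0,0,0,0,-0.065,0,0.046],[0,0,0,0,-0.09,0,0.046],[0,0,0,0,-0.12,0,0.046],[0,0,0,0,-0.15,0,0.06],[0,0,0,0,-0.17,0,0.06],[0,0,0,0,-0.17,0,0.06]]'; python3 - <<'E'
from h import *
goal([.657,.064,.25],-86)
goal([.657,.064,.25],4)
p,d=imaging.camera("top"); cv2.imwrite("pics/top8.png",p)
p,d=imaging.camera("side"); cv2.imwrite("pics/side8.png",p)
a=cv2.imread("pics/top8.png")[120:320,280:500]; b=cv2.imread("pics/side8.png")[120:320,240:460]
cv2.imwrite("pics/c8.png",cv2.resize(np.hstack([a,b]),(800,364),interpolation=cv2.INTER_CUBIC))
E
```

```text
clock: 19.52
ee_pos: [0.6082, -0.1889, 0.2894]
orientation: [-0.092, 0.085, -0.7, 0.703]
force: [0.9, 0.6, 0.4]
grip_width: 0.0596
clock 19.52 pos [ 0.6082 -0.1889  0.2894] jaw yaw -75.68 y ax [ 0.0107 -0.0037 -0.9999] F [0.88 0.57 0.41] w 0.0596 j6 [-0.34   0.159  1.637  0.     1.334  0.981]
 turn [-0.0054  0.1802 -0.01  ] shift [-0.1094  0.0389 -0.2332]
 turn [-0.0148 -2.9614  0.008 ] shift [-0.1094  0.0389 -0.2332]
clock 19.52 pos [ 0.6082 -0.1889  0.2894] jaw yaw -75.68 y ax [ 0.0107 -0.0037 -0.9999] F [0.88 0.57 0.41] w 0.0596 j6 [-0.34   0.159  1.637  0.     1.334  0.981]
 turn [-0.0118 -1.3906 -0.0035] shift [-0.1094  0.0389 -0.2332]
 turn [ 0.0037  1.751  -0.0124] shift [-0.1094  0.0389 -0.2332]
```

View pics/c8.png

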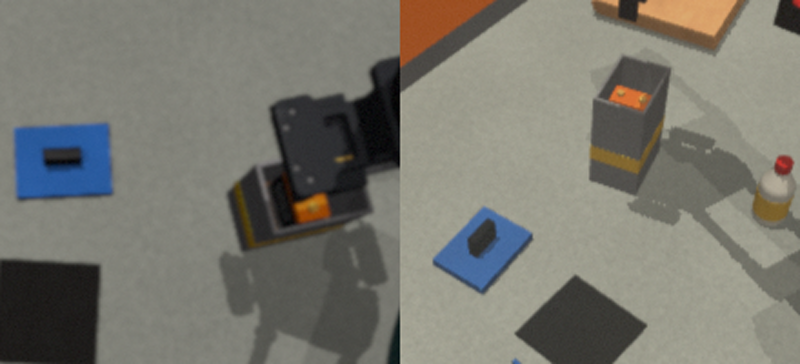

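The coil stands upright in the bin, with the cap at about (628,97) in the right panel and inside the walls. Now I'll measure the lid handle.

```bash
python3 - <<'E'
from h import *
for n,(v0,v1,u0,u1) in (("top",(170,250,270,360)),("side",(220,290,245,325))):
    p=cv2.imread(f"pics/{n}0.png"); P=cloud(n,np.load(f"{n}d0.npy"))
    h=cv2.cvtColor(p,cv2.COLOR_BGR2HSV); roi=np.zeros((480,640),bool); roi[v0:v1,u0:u1]=1
    z=P[...,2]
    m=roi&(z>.042)&(z<.055); q=P[m]; print(n,"handle top",rect(q),len(q),np.median(q[:,2]).round(4),q[:,:2].mean(0).round(4))
    lid=(roi&(z>.010)&(h[...,1]>120)&(h[...,0]>95)&(h[...,0]<130))|(roi&(z>.025))
    c,_=cv2.findContours(lid.astype(np.uint8),cv2.RETR_EXTERNAL,cv2.CHAIN_APPROX_NONE); c=max(c,key=cv2.contourArea)[:,0]
    if n=="top": print(" contour->plane .014",rect(ray(n,c,.013)))
    q=P[roi&(z>.0105)&(z<.019)&(h[...,1]>120)]; print(" plate",rect(q))
E
```

```text
top handle top (array([658.5,  63.5]), array([14.3, 41.2]), 1.3) 153 0.0493 [0.6583 0.0637]
 contour->plane .014 (array([658.6,  63.8]), array([ 83.7, 110.5]), 4.3)
 plate (array([658.7,  63.7]), array([ 83.7, 110.4]), 4.1)
side handle top (array([656. ,  64.6]), array([16. , 44.5]), 4.3) 107 0.0475 [0.6554 0.0649]
 plate (array([655.4,  64.8]), array([ 83.2, 110.7]), 4.2)
```

```bash
python3 -m jog '[[0,-0.12,0,-0.01,0,-0.02,0.06],[0,-0.24,0,-0.02,0,-0.04,0.06],[0,-0.36,0,-0.03,0,-0.06,0.06],[0,-0.48,0,-0.04,0,-0.08,0.06],[0,-0.6,0,-0.05,0,-0.1,0.06],[0,-0.72,0,-0.06,0,-0.12,0.06],[0,-0.84,0,-0.07,0,-0.15,0.06],[0,-0.96,0,-0.08,0,-0.18,0.06],[0,-1.08,0,-0.09,0,-0.21,0.06],[0,-1.2,0,-0.1,0.01,-0.233,0.06],[0,-1.32,0,-0.1094,0.03,-0.233,0.06],[0,-1.39,0,-0.1094,0.039,-0.233,0.06],[0,-1.39,0,-0.1094,0.039,-0.233,0.06],[0,-1.39,0,-0.1094,0.039,-0.233,0.06],[0,-1.39,0,-0.1094,0.039,-0.233,0.06],[0,-1.39,0,-0.1094,0.039,-0.233,0.06]]'; python3 - <<'E'
from h import *
goal([.657,.0642,.1],4.2)
E
```

```text
clock: 20.95
ee_pos: [0.654, 0.0644, 0.2433]
orientation: [0.517, -0.516, 0.483, -0.483]
force: [-0.5, 0.4, 1.1]
grip_width: 0.0602
clock 20.95 pos [0.654  0.0644 0.2433] jaw yaw 3.85 y ax [ 7.e-04  1.e-04 -1.e+00] F [-0.51  0.41  1.1 ] w 0.0602 j6 [ 0.06   0.227  1.641  0.     1.273 -0.007]
 turn [-0.0007 -0.0061 -0.    ] shift [0.0005 0.1433 0.0029]
 turn [ 0.0000e+00  3.1355e+00 -1.2000e-03] shift [0.0005 0.1433 0.0029]
```

```bash
python3 -m jog '[[0,-0.006,0,0.0005,0.03,0.003,0.06],[0,-0.006,0,0.0005,0.07,0.003,0.06],[0,-0.006,0,0.0005,0.11,0.003,0.06],[0,-0.006,0,0.0005,0.143,0.003,0.06],[0,-0.006,0,0.0005,0.143,0.003,0.06],[0,-0.006,0,0.0005,0.143,0.003,0.06],[0,-0.006,0,0.0005,0.143,0.003,0.06]]'; python3 - <<'E'
from h import *
goal([.657,.0642,.021],4.2)
E
```

```text
clock: 21.53
ee_pos: [0.6586, 0.0644, 0.1023]
orientation: [0.519, -0.517, 0.48, -0.482]
force: [-0.3, 0.5, 0.7]
grip_width: 0.0602
clock 21.53 pos [0.6586 0.0644 0.1023] jaw yaw 4.26 y ax [ 3.5e-03  3.0e-04 -1.0e+00] F [-0.28  0.54  0.74] w 0.0602 j6 [ 0.06   0.347  1.76   0.     1.031 -0.014]
 turn [-0.0036  0.001   0.    ] shift [ 0.0001  0.0813 -0.0019]
 turn [ 0.     -3.1406  0.0056] shift [ 0.0001  0.0813 -0.0019]
```

```bash
python3 -m jog '[[0,0,0,0,0.02,-0.001,0.06],[0,0,0,0,0.04,-0.001,0.06],[0,0,0,0,0.06,-0.001,0.06],[0,0,0,0,0.072,-0.001,0.06],[0,0,0,0,0.079,-0.001,0.06],[0,0,0,0,0.079,-0.001,0.06],[0,0,0,0,0.079,-0.001,0.06]]'; python3 - <<'E'
from h import *
goal([.657,.0642,.021],4.2)
E
python3 -m jog '[[0,0,0,0,0,0,0.04],[0,0,0,0,0,0,0.02],[0,0,0,0,0,0,0.004],[0,0,0,0,0,0,0.004],[0,0,0,0,0,0,0.004],[0,0,0,0,0,0,0.004],[0,0,0,0,0,0,0.004],[0,0,0,0,0,0,0.004]]' 30
python3 - <<'E'
from h import *
goal([.657,.0642,.021],4.2)
E
```

```text
clock: 22.12
ee_pos: [0.657, 0.0646, 0.0223]
orientation: [0.519, -0.518, 0.48, -0.481]
force: [-0.2, 0.2, 0.4]
grip_width: 0.0596
clock 22.12 pos [0.657  0.0646 0.0223] jaw yaw 4.3 y ax [ 2.2e-03  2.0e-04 -1.0e+00] F [-0.2   0.25  0.43] w 0.0596 j6 [ 0.06   0.437  1.806  0.     0.897 -0.015]
 turn [-0.0022  0.0018  0.    ] shift [ 0.0004  0.0013 -0.    ]
 turn [ 0.     -3.1398  0.0034] shift [ 0.0004  0.0013 -0.    ]
clock: 22.78
ee_pos: [0.6561, 0.0646, 0.0208]
orientation: [0.519, -0.518, 0.481, -0.481]
force: [0.1, -0.3, -0.2]
grip_width: 0.0138
clock 22.78 pos [0.6561 0.0646 0.0208] jaw yaw 4.3 y ax [ 6.e-04  1.e-04 -1.e+00] F [ 0.13 -0.26 -0.19] w 0.0138 j6 [ 0.06   0.438  1.807  0.     0.896 -0.015]
 turn [-0.0006  0.0018 -0.    ] shift [ 0.0004 -0.0002  0.0009]
 turn [-1.0000e-04 -3.1398e+00  1.0000e-03] shift [ 0.0004 -0.0002  0.0009]
```

```bash
python3 -m jog '[[0,0,0,0,-0.01,0,0.004],[0,0,0,0,-0.035,0,0.004],[0,0,0,0,-0.065,0,0.004],[0,0,0,0,-0.095,0,0.004],[0,0,0,0,-0.125,0,0.004],[0,0,0,0,-0.155,0,0.004],[0,0,0,0,-0.185,0,0.004],[0,0,0,0,-0.21,0,0.004],[0,0,0,0,-0.21,0,0.004],[0,0,0,0,-0.21,0,0.004]]'; python3 - <<'E'
from h import *
goal([.6047,-.1877,.23],14.3)
E
```

```text
clock: 23.62
ee_pos: [0.6567, 0.0646, 0.233]
orientation: [0.519, -0.517, 0.48, -0.482]
force: [-0.0, 0.1, -2.7]
grip_width: 0.0136
clock 23.62 pos [0.6567 0.0646 0.233 ] jaw yaw 4.31 y ax [ 4.e-03  2.e-04 -1.e+00] F [-0.03  0.1  -2.71] w 0.0136 j6 [ 0.06   0.237  1.648 -0.     1.253 -0.015]
 turn [-0.004  -0.1743  0.0004] shift [ 0.2477  0.0028 -0.0708]
 turn [-7.0000e-04  2.9672e+00 -5.9000e-03] shift [ 0.2477  0.0028 -0.0708]
```

```bash
python3 -m jog '[[0,-0.02,0,0.025,0,-0.007,0.004],[0,-0.04,0,0.055,0,-0.015,0.004],[0,-0.06,0,0.085,0,-0.024,0.004],[0,-0.08,0,0.115,0,-0.033,0.004],[0,-0.1,0,0.145,0,-0.041,0.004],[0,-0.12,0,0.175,0,-0.05,0.004],[0,-0.14,0,0.205,0,-0.058,0.004],[0,-0.16,0,0.23,0,-0.066,0.004],[0,-0.174,0,0.2475,0,-0.071,0.004],[0,-0.174,0,0.2475,0,-0.071,0.004],[0,-0.174,0,0.2475,0,-0.071,0.004],[0,-0.174,0,0.2475,0,-0.071,0.004],[0,-0.174,0,0.2475,0,-0.071,0.004]]'; cat > lid.py <<'E'
from h import *
import sys
goal([.6047,-.1877,.18],14.3)
for n,tag in(("side",sys.argv[1]),("top",sys.argv[1])):
    p,d=imaging.camera(n); cv2.imwrite(f"pics/{n}{tag}.png",p)
    P=cloud(n,d); h=cv2.cvtColor(p,cv2.COLOR_BGR2HSV)
    near=(abs(P[...,0]-.6047)<.09)&(abs(P[...,1]+.1877)<.09)&(P[...,2]>.13)
    m=near&(h[...,1]>120)&(h[...,0]>95)&(h[...,0]<130)
    q=P[m]
    if len(q)>20:
        print(n,"lid blue",len(q),"z",np.percentile(q[:,2],[2,10,50,90,98]).round(4),rect(q))
        a=np.deg2rad(14.3);w=P.reshape(-1,3)[m.ravel()]; w=w[:,:2]-[.604,-.1873]
        X=w[:,0]*np.cos(a)+w[:,1]*np.sin(a);Y=-w[:,0]*np.sin(a)+w[:,1]*np.cos(a)
        print("  binframe X",np.percentile(X,[0.5,2,98,99.5]).round(4),"Y",np.percentile(Y,[.5,2,98,99.5]).round(4))
a=cv2.imread(f"pics/top{sys.argv[1]}.png")[120:320,340:560]; b=cv2.imread(f"pics/side{sys.argv[1]}.png")[80:280,260:480]
cv2.imwrite(f"pics/c{sys.argv[1]}.png",cv2.resize(np.hstack([a,b]),(800,364),interpolation=cv2.INTER_CUBIC))
E
python3 lid.py 9
```

```text
clock: 24.7
ee_pos: [0.6032, -0.1863, 0.2294]
orientation: [-0.558, 0.559, -0.435, 0.433]
force: [-0.4, 0.4, -1.7]
grip_width: 0.0138
clock 24.7 pos [ 0.6032 -0.1863  0.2294] jaw yaw 14.33 y ax [-0.002   0.0012 -1.    ] F [-0.44  0.39 -1.71] w 0.0138 j6 [-3.390e-01  1.890e-01  1.712e+00  1.000e-03  1.243e+00 -5.890e-01]
 turn [ 0.0016  0.0005 -0.0017] shift [0.0018 0.0494 0.0012]
 turn [-2.6000e-03 -3.1411e+00 -2.5000e-03] shift [0.0018 0.0494 0.0012]
side lid blue 774 z [0.2184 0.221  0.2227 0.2243 0.2249] (array([ 600.7, -185.5]), array([ 82.5, 114.2]), 14.8)
  binframe X [-0.0437 -0.0428  0.0362  0.0374] Y [-0.0511 -0.047   0.0576  0.0583]
top lid blue 1739 z [0.2168 0.2228 0.2247 0.2274 0.3958] (array([ 593.7, -158.7]), array([142.5,  83.7]), 46.9)
  binframe X [-0.0465 -0.0416  0.0387  0.0402] Y [-0.0316  0.0003  0.0561  0.0565]
```

View pics/c9.png

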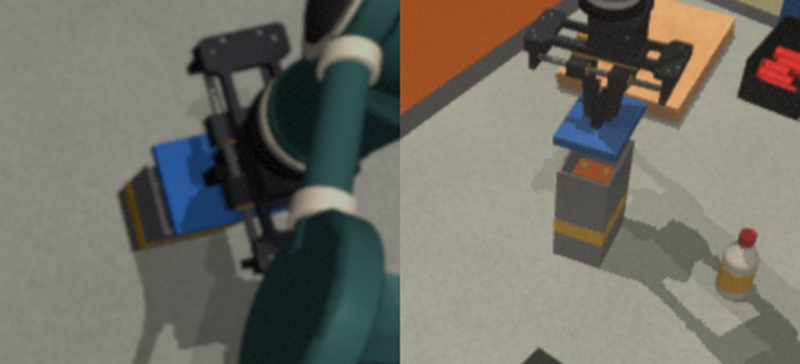

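```bash
python3 -m jog '[[0,0,0,0.001,0.008,0.001,0.004],[0,0,0,0.0016,0.018,0.0016,0.004],[0,0,0,0.0016,0.028,0.0016,0.004],[0,0,0,0.0016,0.036,0.0016,0.004],[0,0,0,0.0016,0.041,0.0016,0.004],[0,0,0,0.0016,0.041,0.0016,0.004],[0,0,0,0.0016,0.041,0.0016,0.004]]'; python3 lid.py 10
```

```text
clock: 25.38
ee_pos: [0.6051, -0.1886, 0.1889]
orientation: [-0.558, 0.558, -0.434, 0.433]
force: [0.1, 0.0, -1.6]
grip_width: 0.0138
clock 25.38 pos [ 0.6051 -0.1886  0.1889] jaw yaw 14.28 y ax [-1.4e-03  5.0e-04 -1.0e+00] F [ 0.07  0.04 -1.57] w 0.0138 j6 [-0.341  0.222  1.749  0.     1.172 -0.591]
 turn [ 0.0012 -0.0004 -0.0008] shift [-0.001   0.0089 -0.0001]
 turn [1.3000e-03 3.1412e+00 1.9000e-03] shift [-0.001   0.0089 -0.0001]
side lid blue 723 z [0.1779 0.1802 0.1821 0.1838 0.1848] (array([ 602.1, -186.4]), array([ 83.1, 110.8]), 14.2)
  binframe X [-0.0427 -0.0419  0.0368  0.0383] Y [-0.0532 -0.0493  0.0545  0.0552]
top lid blue 1523 z [0.1736 0.1823 0.1845 0.1873 0.3772] (array([ 578.7, -172.8]), array([117.2, 120.3]), 75.6)
  binframe X [-0.0456 -0.0396  0.0398  0.0414] Y [-0.0163  0.0013  0.0531  0.0533]
```

View pics/c10.png

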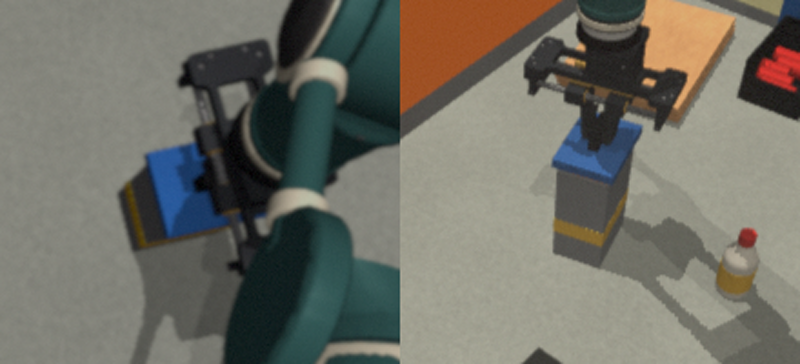

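```bash
python3 -m jog '[[0,0,0,-0.001,0.001,0,0.004],[0,0,0,-0.001,0.003,0,0.004],[0,0,0,-0.001,0.005,0,0.004],[0,0,0,-0.001,0.006,0,0.004],[0,0,0,-0.001,0.006,0,0.004]]'; python3 -m jog '[[0,0,0,0,0.001,0,0.004],[0,0,0,0,0.002,0,0.004],[0,0,0,0,0.003,0,0.004],[0,0,0,0,0.003,0,0.004]]';python3 -m jog '[[0,0,0,0,0.001,0,0.004],[0,0,0,0,0.002,0,0.004],[0,0,0,0,0.003,0,0.004],[0,0,0,0,0.003,0,0.004]]'
```

```text
clock: 25.9
ee_pos: [0.6051, -0.1877, 0.1833]
orientation: [-0.558, 0.558, -0.434, 0.434]
force: [0.1, -0.5, -1.3]
grip_width: 0.0136
clock: 26.23
ee_pos: [0.6051, -0.1877, 0.1804]
orientation: [-0.558, 0.558, -0.434, 0.434]
force: [0.0, 0.5, -2.4]
grip_width: 0.0133
clock: 26.57
ee_pos: [0.6051, -0.1877, 0.1774]
orientation: [-0.558, 0.558, -0.434, 0.434]
force: [-0.2, -0.0, -2.0]
grip_width: 0.0137
```

The skirt is below the rim with no contact force, so the fit is good. I'll continue down.

```bash
python3 -m jog '[[0,0,0,0,0.001,0,0.004],[0,0,0,0,0.002,0,0.004],[0,0,0,0,0.003,0,0.004],[0,0,0,0,0.004,0,0.004],[0,0,0,0,0.004,0,0.004]]';python3 -m jog '[[0,0,0,0,0.001,0,0.004],[0,0,0,0,0.001,0,0.004],[0,0,0,0,0.001,0,0.004]]';python3 -m jog '[[0,0,0,0,0.001,0,0.004],[0,0,0,0,0.001,0,0.004],[0,0,0,0,0.001,0,0.004]]'
```

```text
clock: 26.98
ee_pos: [0.6051, -0.1877, 0.1734]
orientation: [-0.558, 0.558, -0.434, 0.434]
force: [-0.6, -0.7, -1.6]
grip_width: 0.0137
clock: 27.23
ee_pos: [0.6052, -0.1878, 0.1726]
orientation: [-0.558, 0.558, -0.434, 0.434]
force: [-0.1, 0.2, -1.4]
grip_width: 0.014
clock: 27.48
ee_pos: [0.6052, -0.1878, 0.1716]
orientation: [-0.558, 0.558, -0.434, 0.434]
force: [0.2, -1.0, -2.1]
grip_width: 0.0138
```

```bash
python3 -m jog '[[0,0,0,0,0.0005,0,0.004],[0,0,0,0,0.001,0,0.004],[0,0,0,0,0.001,0,0.004]]';python3 -m jog '[[0,0,0,0,0.0005,0,0.004],[0,0,0,0,0.0005,0,0.004],[0,0,0,0,0.0005,0,0.004]]'
```

```text
clock: 27.73
ee_pos: [0.6053, -0.1878, 0.1708]
orientation: [0.558, -0.558, 0.434, -0.434]
force: [0.6, 0.4, -1.5]
grip_width: 0.014
clock: 27.98
ee_pos: [0.6054, -0.1878, 0.1708]
orientation: [0.558, -0.558, 0.434, -0.434]
force: [-1.9, 0.4, 2.5]
grip_width: 0.0138
```

Seated: TCP z = 0.1708 against 0.171 expected, and the force has reversed to +2.5 N. I'll let go and back away.

```bash
python3 -m jog '[[0,0,0,0,0,0,0.02],[0,0,0,0,0,0,0.03],[0,0,0,0,0,0,0.04],[0,0,0,0,0,0,0.05],[0,0,0,0,0,0,0.05],[0,0,0,0,0,0,0.05]]'; python3 -m jog '[[0,0,0,0,-0.01,0,0.05],[0,0,0,0,-0.03,0,0.05],[0,0,0,0,-0.06,0,0.05],[0,0,0,0,-0.09,0,0.05],[0,0,0,0,-0.12,0,0.05],[0,0,0,0,-0.12,0,0.05]]'; python3 -c "
from h import *
goal([.5,.05,.3],14.3)"
```

```text
clock: 28.48
ee_pos: [0.6053, -0.1878, 0.1701]
orientation: [0.558, -0.558, 0.434, -0.434]
force: [0.4, -0.2, -0.3]
grip_width: 0.0496
clock: 28.98
ee_pos: [0.6086, -0.189, 0.2994]
orientation: [0.56, -0.557, 0.43, -0.438]
force: [0.8, -0.4, 1.3]
grip_width: 0.0503
clock 28.98 pos [ 0.6086 -0.189   0.2994] jaw yaw 14.28 y ax [ 0.0123 -0.0043 -0.9999] F [ 0.79 -0.38  1.26] w 0.0503 j6 [-0.34   0.154  1.624  0.     1.35  -0.589]
 turn [-0.0109 -0.0004  0.0072] shift [-0.2583 -0.0029 -0.0463]
 turn [-0.0113  3.1411 -0.0171] shift [-0.2583 -0.0029 -0.0463]
```

```bash
python3 -m jog '[[0,0,0,-0.03,0,-0.006,0.05],[0,0,0,-0.065,0,-0.012,0.05],[0,0,0,-0.1,0,-0.018,0.05],[0,0,0,-0.135,0,-0.024,0.05],[0,0,0,-0.17,0,-0.03,0.05],[0,0,0,-0.205,0,-0.036,0.05],[0,0,0,-0.235,0,-0.042,0.05],[0,0,0,-0.258,0,-0.046,0.05],[0,0,0,-0.258,0,-0.046,0.05],[0,0,0,-0.258,0,-0.046,0.05]]'; python3 lid.py 11; python3 - <<'E'
from h import *
P=cloud("top",imaging.camera("top")[1]).reshape(-1,3);P=P[~np.isnan(P[:,2])]
a=np.deg2rad(14.3); q=P[:,:2]-[.6047,-.1877]; X=q[:,0]*np.cos(a)+q[:,1]*np.sin(a); Y=-q[:,0]*np.sin(a)+q[:,1]*np.cos(a)
m=(abs(X)<.036)&(abs(Y)<.05)&(P[:,2]>.15)&(P[:,2]<.175)
print("plate fit (slopes,z0)",np.linalg.lstsq(np.c_[X[m],Y[m],np.ones(m.sum())],P[m,2],rcond=None)[0].round(4),m.sum())
E
```

```text
clock: 29.82
ee_pos: [0.4969, 0.0516, 0.2908]
orientation: [0.559, -0.559, 0.433, -0.434]
force: [0.6, 0.8, -0.1]
grip_width: 0.0498
clock 29.82 pos [0.4969 0.0516 0.2908] jaw yaw 14.43 y ax [ 1.3e-03 -4.0e-04 -1.0e+00] F [ 0.63  0.82 -0.1 ] w 0.0498 j6 [ 5.400e-02 -1.030e-01  1.903e+00 -1.000e-03  1.340e+00 -1.980e-01]
 turn [-0.0012  0.0023  0.0007] shift [0.2586 0.1111 0.0447]
 turn [ 1.2000e-03 -3.1393e+00  1.8000e-03] shift [0.2586 0.1111 0.0447]
side lid blue 106 z [0.161  0.1626 0.1643 0.1661 0.1666] (array([ 591.8, -189.4]), array([ 44.4, 120.6]), 2.8)
  binframe X [-0.0425 -0.0413 -0.0023  0.01  ] Y [-0.0556 -0.0541 -0.0304  0.0107]
top lid blue 2784 z [0.1581 0.1638 0.1656 0.1675 0.1894] (array([ 605., -188.]), array([ 82.8, 111.3]), 14.4)
  binframe X [-0.0404 -0.0392  0.0404  0.0416] Y [-0.055  -0.0537  0.0538  0.0542]
plate fit (slopes,z0) [-0.0014  0.0014  0.1657] 1995
```

```bash
python3 -c "
import cv2,numpy as np
a=cv2.imread('pics/top11.png');b=cv2.imread('pics/side11.png');cv2.imwrite('pics/f.png',cv2.resize(np.hstack([a[60:400,160:540],b[110:450,170:550]]),(800,358)))"
```

```text
(no output)
```

View pics/f.png

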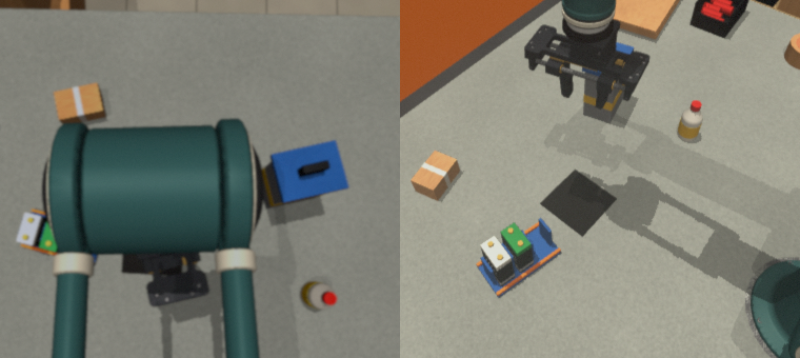

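The lid is level (slopes about 0.001) and its centre is within 1 mm of the bin rim in the same view. The plate top reads 165.7 mm against 164 mm, the same +1.7 mm bias as before. The bottle, carton and other coils are in place and the robot is clear, so I'm handing in.

```bash
python3 -c "
from cell import manip
print(manip.finish_job())"
```

```text
the job is handed in; nothing more can be done
None
```

I moved the orange-capped coil from the rack to the mat, let go, and took it again by its broad faces. I then lowered it into the bin until its weight rested on the filling: the wrist force went from about −3.7 N to about 0 N, with the underside near 46 mm. I opened the fingers to 46 mm, backed out, and set the blue lid down. The job was handed in at about 30 s on the clock; no verdict is reported.

**Coil:** the picture taken before lidding showed it upright inside the bin.

**Lid:** in the top view it is centred within about 1 mm of the bin rim measured in that same view, turned 14.4° against 14.2° for the bin, and level to about 0.002 rad. Its plate top read 165.7 mm against 164 mm nominal; I put this down to the camera, because the same view read about 1.7 mm high on the lid while it lay on the table. The force reversal on contact at TCP z = 0.1708 (0.171 expected) agrees with it being fully seated. The side view could not confirm the lid's position at the end, because the gripper hid most of it.

**Bystanders:** the other two coils, the bottle and the carton look unmoved in the final pictures; I did not measure their positions again. The robot touches nothing.

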